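# Find the slim drive by its gauge and dock it

### The arm

A 6-joint arm with a two-finger parallel gripper is mounted at the origin on the work surface. World frame = base frame: x ahead of the robot, y to its left, z up, the work surface at z = 0. Lengths are in m, angles in rad, forces in N, time in s.
With the tool pointing down it reaches from about 0.425 to 0.925 m from the base axis. Payload 12.5 kg.
Tool frame: the origin (TCP) lies midway between the tips of the shut fingers; the grasp point (between the pads) lies 19 mm behind it; z points along the fingers, y is the line along which they close (so a half turn about z gives the same grasp; the last joint's range is limited). The gripper opens to 85 mm and grips with 20 to 120 N. Pads are 22 mm wide; open, the fingers measure 114 mm over their backs; the gripper's body (76 mm by 85 mm) begins 54 mm behind the grasp point. The pads swing forward as they close: fully open they stand 13 mm farther back than shut.
Start: joints at [1.034, 0.491, 1.559, -0, 1.092, -0.106], TCP at [0.261, 0.568, 0.192] pointing down, gripper open.
Joint ranges: [-3.1, 3.1], [-0.84, 2.19], [0.05, 2.79], [-1.13, 4.28], [0.06, 2.93], [-2.69, 2.69]. Speed limits (rad/s): [2.22, 2.22, 2.79, 3.14, 3.14, 3.14].

### API

Orientations are given as a unit quaternion [w, x, y, z].
In Python, from cell import telemetry, snapshot, calibration, robot gives the robot as it stands.
- The arm moves only by the shell command python3 -m handwheel 'ROWS' [OPENING]. ROWS is JSON, a list of rows, each a list of 2 entries, a list of its own where there are three numbers: the shift along the world's x, y, z in mm, then the turn, a rotation vector about the world's x, y, z in degrees. A call has 1 to 20 rows; each row is the pose to reach, as a shift and turn from the pose commanded when the call began; what a row does not reach only later rows make up. A row lasts 1/12 s, in which the tool goes at most 41.7 mm and 7.16 degrees, less where a joint would pass 70% of its speed; a pose out of reach is approached as far as the arm can. A call with a gripper value outside its range is refused whole. OPENING is the closure, from -1 (fully open) to 1 (shut), set as the call begins (- or left out, the last holds). The fingers move at their own pace and stop on an object; the grip force is fixed at half the most. Time passes only in rows, so rows that repeat a pose let the fingers close. It gives the time, the measured TCP pose, the force, the opening and the grip force at its end, in the units of the state.
- telemetry.get_obs(): the state, without advancing time (a new reading comes with each control period).
- snapshot(name): name is "side" or "top" or "wrist"; returns (picture, depth): 384x512x3 uint8, red, green, blue; 384x512 float32, m along the optical axis (not along the pixel's ray), 0 where there is no reading.
- calibration(name): a dict with "intrinsics" (3x3 intrinsics, pixels), "distortion" ([k1, k2, p1, p2, k3] as OpenCV has them; the pictures are not rectified), "R" (3x3) and "t" (3): a world point X has camera coordinates R X + t; the wrist camera has in their place "mount" (4x4, takes a point from camera to tool coordinates, whose origin is the TCP and whose axes are the flange's). Camera axes: x right, y down, z forward; pixel columns grow to the right and rows downward; lengths in m; the calibration is good to about 2 mm. A picture is of the moment at which its call begins: read the wrist's pose just before it. calibration takes no time and is no camera call.
- robot.sign_off(): hands the job in; it is judged then, once.
The state is a dict: "t": time; "joints": joint angles; "dq": joint speeds; "joint_efforts": joint torques, N m; "eef_pos": TCP position; "orientation": TCP orientation; "ft_force": force on the tool from outside, world axes, zero at the start; "torque": the same for the moment, N m; "grip_width": opening from 0.0 (shut) to 1.0 (fully open); "grip_force": force on a finger pad.
Only numpy, scipy, OpenCV 4.12 (cv2) and the standard library are available. Lean on these libraries where they do the work, as an engineer would, in place of code of your own. Each camera call takes 0.05 s, during which the arm holds its last target. There are 200 camera calls.

### The job

Three portable drives stand in the wooden rack on the repair table: two are 22 mm thick, one is 10 mm and only that one fits the black drive dock. Gauge them by pinching them between the fingers, take the 10 mm one and stand it on its long edge in the dock's slot, lowering it to the slot's floor before letting go. Leave the two thick drives standing in their slots in the rack.

Things in the scene. Friction and masses are not known exactly. Their poses are not given: they have to be found in the camera images.
- drive_a_center (a point): Centre of a portable drive, an aluminium slab 100 mm long (x), 70 mm high (z), 0.1 to 0.35 kg, on its long edge in a rack slot. Thickness (y) 10 or 22 mm, to be found by pinching its large faces from above: of three alike drives, in any order, one is 10 mm. Rack: fixed, wooden; slots 90 mm apart, 26 mm wide, floor 6 mm and walls 26 mm above the table; the drive's upper 50 mm is free to grip.
- drive_b_center (a point): Centre of another of the three drives, same form and axes as drive_a_center, in another slot of the rack; 10 or 22 mm thick, to be found by pinching it.
- drive_c_center (a point): Centre of another of the three drives, same form and axes as drive_a_center, in another slot of the rack; 10 or 22 mm thick, to be found by pinching it.
- dock_slot (a point): Centre of the slot's floor in the drive dock, 8 mm above the table. Dock: fixed black block 160 x 76 mm, 36 mm high. x runs along the slot, y across, z up. The slot is 126 mm long, 19 mm wide up to 16 mm above its floor, then flares to 36 mm wide at the rim, 28 mm above its floor. The 10 mm drive fits either way round; seated, its centre is 35 mm above this point.
There are look-alikes about, which are no part of the job. What is shaped like the part that bears drive_c_center but yellow is not meant. Of the things shaped like the part that bears dock_slot, the black one is meant.

How it is judged:
By the outcome, as a careful person would: the job done as asked, in the order asked, and still so for the second after the job is handed in, with the robot touching nothing.
It also fails if it takes over 58 s, if anything falls off the work surface, if the arm or the gripper's body presses on something with over 40 N, if the wrist force passes 120 N, or if a joint passes its speed limit or range.

## Working session

There is one attempt and no reset: what is moved stays moved. The work goes in short steps, Python scripts to look and compute and a shell command to move; the robot and the scene stay as the last step left them, time stands still between calls to the robot, and variables do not carry over. Pictures are saved under pics/ and viewed, at most 10 in all, crops included, and the job is handed in when it is done.

```bash
ls; mkdir -p pics; python3 - <<'E'
from cell import telemetry, snapshot, calibration
import cv2,numpy as np
o=telemetry.get_obs(); print({k:np.round(v,3).tolist() for k,v in o.items()})
for n in ("top","side"):
    p,d=snapshot(n); cv2.imwrite(f"pics/{n}0.png",p[:,:,::-1]); np.save(f"pics/{n}0.npy",d)
    c=calibration(n); print(n,np.round(c["R"],3).tolist(),np.round(c["t"],3).tolist(),c["intrinsics"],c["distortion"],(d>0).mean())
print(calibration("wrist")["mount"])
E
```

```text
pics
{'t': 0.0, 'joints': [1.034, 0.492, 1.559, 0.0, 1.092, -0.106], 'dq': [-0.0, 0.003, 0.0, -0.0, 0.0, -0.0], 'joint_efforts': [-0.003, -61.844, -26.158, -0.0, 0.004, 0.0], 'eef_pos': [0.261, 0.568, 0.191], 'orientation': [-0.0, 0.214, 0.977, -0.001], 'ft_force': [0.188, 0.846, -0.694], 'torque': [-0.006, 0.017, 0.024], 'grip_force': 0.0, 'grip_width': 1.002}
top [[-0.016, -1.0, 0.006], [-0.997, 0.016, -0.072], [0.072, -0.007, -0.997]] [-0.056, 0.499, 1.155] [[410.3378372    0.         255.75786632]
 [  0.         410.3378372  191.08710727]
 [  0.           0.           1.        ]] [-0.11926675  0.          0.          0.          0.        ] 0.995849609375
side [[0.88, -0.474, 0.013], [-0.242, -0.472, -0.848], [0.408, 0.743, -0.53]] [-0.482, 0.135, 0.888] [[397.42254934   0.         253.79727585]
 [  0.         397.42254934 185.53143533]
 [  0.           0.           1.        ]] [-0.1068481  0.         0.         0.         0.       ] 0.9960123697916666
[[-3.78951006e-04 -9.65764745e-01 -2.59419185e-01  6.60545247e-02]
 [ 9.99999920e-01 -3.32424786e-04 -2.23217251e-04  3.21676621e-04]
 [ 1.29337984e-04 -2.59419249e-01  9.65764794e-01 -1.82634636e-01]
 [ 0.00000000e+00  0.00000000e+00  0.00000000e+00  1.00000000e+00]]
```

View pics/top0.png

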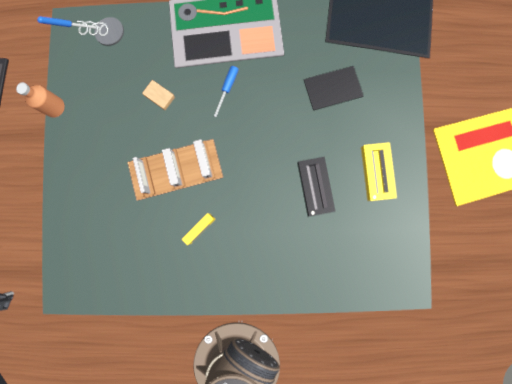

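View pics/side0.png

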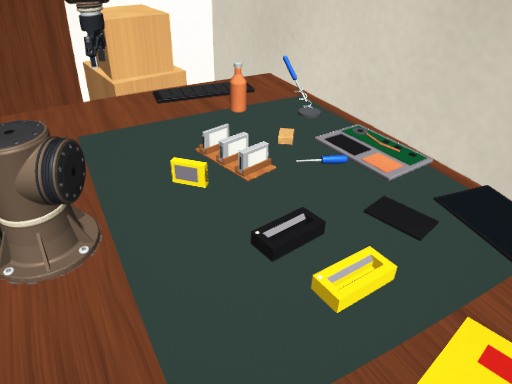

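The top view shows the rack at (175,168) with drives at (141,175), (172,168) and (203,160). The black dock is at (316,187) and the yellow look-alike dock at (380,172). The yellow drive at (199,229) is a look-alike too. The black slab at (333,88) lies flat and has no slot. Next I'll localise the drives and dock from both depth views.

```bash
cat > h.py <<'E'
import numpy as np,cv2
from cell import telemetry,calibration,snapshot
from scipy.spatial.transform import Rotation as Ro
def cloud(n,d,pose=None):
    c=calibration(n);h,w=d.shape
    uv=np.stack(np.meshgrid(np.arange(w),np.arange(h)),-1).reshape(-1,1,2).astype(float)
    r=cv2.undistortPoints(uv,np.array(c["intrinsics"]),np.array(c["distortion"]))[:,0]
    P=np.c_[r,np.ones(len(r))]*d.reshape(-1,1)
    if n=="wrist":
        M=np.array(c["mount"]);P=P@M[:3,:3].T+M[:3,3]
        q=pose["orientation"];P=P@Ro.from_quat([q[1],q[2],q[3],q[0]]).as_matrix().T+pose["eef_pos"]
    else: P=(P-np.array(c["t"]))@np.array(c["R"])
    P[d.reshape(-1)==0]=np.nan
    return P.reshape(h,w,3)
def rect(Q):
    r=cv2.minAreaRect((Q[:,:2]*1000).astype(np.float32))
    (x,y),(a,b),g=r
    if a<b:a,b,g=b,a,g+90
    g=(g+90)%180-90
    return [round(v,1) for v in (x,y,a,b,g)]
def comps(P,zlo,zhi,box,img=None,minn=15):
    m=((P[...,2]>zlo)&(P[...,2]<zhi)&(P[...,0]>box[0])&(P[...,0]<box[1])&(P[...,1]>box[2])&(P[...,1]<box[3])).astype(np.uint8)
    n,l,s,c=cv2.connectedComponentsWithStats(m)
    for i in range(1,n):
        if s[i,4]<minn: continue
        Q=P[l==i];e=rect(Q)
        print("px",np.round(c[i]).astype(int),"n",s[i,4],"rect x,y,L,W,ang",e,"z med/95",np.round(np.percentile(Q[:,2],[50,95])*1000,1), img[l==i].mean(0).round() if img is not None else "")
E
python3 - <<'E'
from h import *
for n in("top","side"):
    P=cloud(n,np.load(f"pics/{n}0.npy"));im=cv2.imread(f"pics/{n}0.png")[:,:,::-1]
    print(n,"table z",np.nanmedian(P[150:300,250:290,2]) if n=="top" else "")
    print("high");comps(P,.06,.1,(.3,.75,-.45,.4),im)
    print("low");comps(P,.015,.045,(.3,.75,-.45,.4),im,40)
E
```

```text
top table z 0.0007602063661554074
high
px [201 158] n 303 rect x,y,L,W,ang [587.2, 85.4, 100.6, 22.4, 13.7] z med/95 [75.8 79. ] [242. 238. 237.]
px [170 167] n 324 rect x,y,L,W,ang [565.2, 170.6, 100.8, 22.8, 14.2] z med/95 [75.6 79.2] [239. 237. 236.]
px [139 175] n 170 rect x,y,L,W,ang [544.8, 259.2, 100.8, 11.9, 13.0] z med/95 [75.2 78.8] [231. 227. 225.]
px [197 228] n 276 rect x,y,L,W,ang [394.1, 97.7, 94.6, 22.4, -44.9] z med/95 [70.1 73.4] [254. 253. 111.]
low
px [206 163] n 171 rect x,y,L,W,ang [586.0, 85.2, 111.8, 38.3, 14.3] z med/95 [26.5 40.8] [213. 174. 139.]
px [377 170] n 1182 rect x,y,L,W,ang [548.7, -418.1, 160.5, 76.2, 4.8] z med/95 [35.2 39.7] [225. 221. 120.]
px [178 170] n 176 rect x,y,L,W,ang [565.7, 166.7, 111.7, 39.0, 10.2] z med/95 [26.  41.8] [206. 168. 134.]
px [149 176] n 116 rect x,y,L,W,ang [546.5, 243.3, 111.8, 11.3, 11.4] z med/95 [25.  29.1] [208. 156. 108.]
px [316 186] n 1302 rect x,y,L,W,ang [507.6, -235.7, 160.2, 78.4, 10.0] z med/95 [35.2 39.3] [104. 103. 106.]
px [144 177] n 87 rect x,y,L,W,ang [544.4, 254.9, 100.6, 4.1, 12.9] z med/95 [29.8 44
[... 417 characters left out ...]
, 28.8, -45.1] z med/95 [70.8 73.2] [243. 229.  27.]
low
px [211 144] n 220 rect x,y,L,W,ang [541.4, 246.3, 108.6, 39.5, 2.5] z med/95 [28.8 43.6] [189. 167. 147.]
px [230 154] n 249 rect x,y,L,W,ang [562.7, 156.9, 109.2, 41.2, -1.0] z med/95 [29.8 43.5] [183. 159. 139.]
px [252 164] n 348 rect x,y,L,W,ang [587.5, 67.7, 115.0, 41.6, -1.3] z med/95 [28.3 43.1] [179. 150. 126.]
px [189 176] n 314 rect x,y,L,W,ang [388.6, 88.2, 99.2, 21.5, -36.2] z med/95 [29.9 43.2] [164. 151.  86.]
px [287 231] n 1945 rect x,y,L,W,ang [507.9, -237.4, 162.9, 80.5, 9.6] z med/95 [36.2 39.1] [48. 47. 50.]
px [350 271] n 1848 rect x,y,L,W,ang [547.9, -419.2, 163.3, 73.9, 5.0] z med/95 [37.7 40.1] [227. 213.  52.]
```

```bash
python3 - <<'E'
from h import *
im=cv2.imread("pics/top0.png");s=cv2.imread("pics/side0.png")
a=cv2.resize(im[140:225,285:405],(720,510)[:2],interpolation=cv2.INTER_CUBIC)[:300*2]
b=cv2.resize(s[200:265,235:335],None,fx=4,fy=4,interpolation=cv2.INTER_CUBIC)
a=cv2.resize(a,(400,283)); o=np.zeros((283,800,3),np.uint8);o[:,:400]=a;o[:260,400:]=b
cv2.imwrite("pics/c1.png",o)
P=cloud("top",np.load("pics/top0.npy"))
g=np.radians(10);u=np.array([np.cos(g),np.sin(g)]);v=np.array([-u[1],u[0]])
for n in("top","side"):
    P=cloud(n,np.load(f"pics/{n}0.npy")).reshape(-1,3);D=P[:,:2]-[.5077,-.2365];a=D@u;b=D@v
    print(n)
    for lo in range(-42,42,4):
        m=(abs(a)<.05)&(b*1000>=lo)&(b*1000<lo+4);print(lo+2,np.round(np.median(P[m,2])*1000,1),m.sum(),end=" | ")
    print()
E
```

```text
top
-40 31.2 2 | -36 36.2 41 | -32 36.3 49 | -28 36.2 50 | -24 36.1 50 | -20 36.0 47 | -16 34.1 63 | -12 28.5 60 | -8 13.2 84 | -4 7.8 48 | 0 8.1 48 | 4 8.0 47 | 8 8.3 21 | 12 26.6 34 | 16 31.9 38 | 20 35.2 48 | 24 35.6 49 | 28 35.8 48 | 32 35.6 50 | 36 36.1 49 | 40 11.4 106 | 
side
-40 19.1 381 | -36 36.4 109 | -32 37.7 49 | -28 37.9 53 | -24 38.0 52 | -20 37.7 37 | -16 nan 0 | -12 nan 0 | -8 nan 0 | -4 nan 0 | 0 nan 0 | 4 10.2 5 | 8 19.3 205 | 12 29.8 120 | 16 35.7 94 | 20 37.7 54 | 24 38.0 44 | 28 37.8 42 | 32 38.1 51 | 36 37.7 31 | 40 36.2 2 |
  return _methods._mean(a, axis=axis, dtype=dtype,
  ret = ret.dtype.type(ret / rcount)
```

View pics/c1.png

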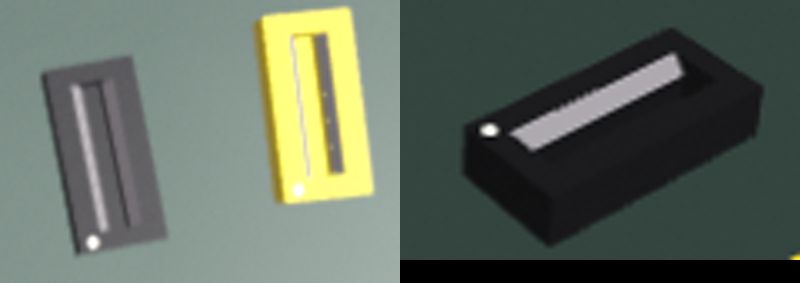

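The dock meant is the black one, at (316,187) top and (287,231) side. It has an open slot centred on its width. The yellow dock at (380,172) is the decoy. The drives meant are the three white ones; the yellow one at (199,229) isn't in the rack. I'll start gauging at the drive farthest right, staying high and taking a wrist look first.

```bash
python3 -m handwheel '[[[326,-484,0],[0,0,38.4]],[[326,-484,0],[0,0,38.4]],[[326,-484,0],[0,0,38.4]],[[326,-484,0],[0,0,38.4]],[[326,-484,0],[0,0,38.4]],[[326,-484,0],[0,0,38.4]],[[326,-484,0],[0,0,38.4]],[[326,-484,0],[0,0,38.4]],[[326,-484,0],[0,0,38.4]],[[326,-484,0],[0,0,38.4]],[[326,-484,0],[0,0,38.4]],[[326,-484,0],[0,0,38.4]],[[326,-484,0],[0,0,38.4]],[[326,-484,0],[0,0,38.4]],[[326,-484,0],[0,0,38.4]],[[326,-484,0],[0,0,38.4]],[[326,-484,0],[0,0,38.4]],[[326,-484,0],[0,0,38.4]]]' -1
python3 - <<'E'
from h import *
o=telemetry.get_obs();p,d=snapshot("wrist");P=cloud("wrist",d,o)
print(o["t"],o["eef_pos"],o["joints"]);cv2.imwrite("pics/w1.png",p[:,:,::-1])
comps(P,.06,.1,(.3,.75,-.45,.4),p,60)
E
```

```text
t: 1.6
eef_pos: [0.5862, 0.0849, 0.1914]
orientation: [-0.0, -0.12, 0.993, 0.0]
ft_force: [-0.9, -0.0, 0.1]
grip_width: 1.001
grip_force: 0.0
1.6 [0.58619905 0.08487323 0.19142883] [ 3.21449703e-02  4.44815933e-01  1.64136168e+00  3.47781916e-04
  1.05623482e+00 -1.77887564e+00]
px [352 170] n 2800 rect x,y,L,W,ang [565.7, 171.8, 99.6, 22.9, 14.5] z med/95 [76.1 77.4] [218. 222. 217.]
px [257 171] n 2474 rect x,y,L,W,ang [587.7, 84.6, 98.6, 22.0, 14.0] z med/95 [76.2 77.3] [228. 231. 227.]
px [442 172] n 1856 rect x,y,L,W,ang [545.3, 259.1, 100.3, 11.9, 14.4] z med/95 [75.2 77.2] [192. 197. 190.]
```

View pics/w1.png

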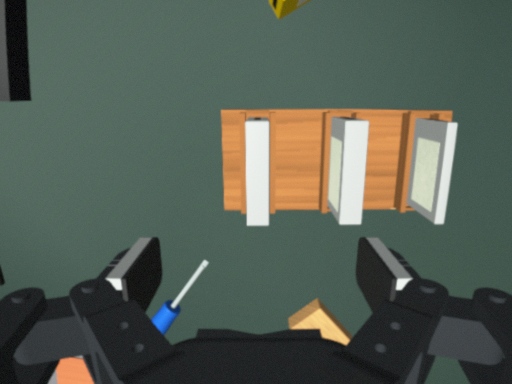

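The wrist view shows the rack with drives at (257,171), (352,170) and (442,172), agreeing with the other views to about 2 mm. The rightmost one on the table (257,171) sits midway between the fingers. I'll descend and pinch.

```bash
python3 -m handwheel '[[[1,0,-40],[0,0,0]],[[1,0,-80],[0,0,0]],[[1,0,-120],[0,0,0]],[[1,0,-140],[0,0,0]],[[1,0,-150],[0,0,0]],[[1,0,-150],[0,0,0]],[[1,0,-150],[0,0,0]]]' - && python3 -m handwheel '[[[0,0,0],[0,0,0]],[[0,0,0],[0,0,0]],[[0,0,0],[0,0,0]],[[0,0,0],[0,0,0]],[[0,0,0],[0,0,0]],[[0,0,0],[0,0,0]],[[0,0,0],[0,0,0]],[[0,0,0],[0,0,0]],[[0,0,0],[0,0,0]],[[0,0,0],[0,0,0]]]' 1
```

```text
t: 2.23
eef_pos: [0.5883, 0.0847, 0.0425]
orientation: [0.0, -0.12, 0.993, 0.0]
ft_force: [0.0, 0.4, 1.3]
grip_width: 1.002
grip_force: 0.0
t: 3.07
eef_pos: [0.588, 0.0839, 0.0416]
orientation: [-0.0, -0.119, 0.993, 0.0]
ft_force: [0.0, -0.8, 0.1]
grip_width: -0.002
grip_force: 0.0
```

The fingers shut fully, so nothing was between them. I need to look before doing anything else.

```bash
python3 - <<'E'
from h import *
o=telemetry.get_obs();print(o["t"],o["eef_pos"],o["grip_width"],o["grip_force"])
s,d=snapshot("side");w,_=snapshot("wrist")
a=cv2.resize(s[70:200,170:330],(400,325),interpolation=cv2.INTER_CUBIC)
out=np.zeros((325,800,3),np.uint8);out[:,:400]=a;out[:300,400:]=cv2.resize(w,(400,300))
cv2.imwrite("pics/c2.png",out[:,:,::-1])
comps(cloud("side",d),.06,.1,(.3,.75,-.45,.4),s,30)
E
```

```text
3.0667 [0.58796447 0.08389393 0.04156455] -0.0018960607711470492 0.0
px [215 130] n 185 rect x,y,L,W,ang [546.4, 257.2, 105.3, 16.7, 15.5] z med/95 [71.6 79.4] [191. 193. 191.]
px [243 145] n 560 rect x,y,L,W,ang [577.0, 125.1, 117.2, 103.4, -75.4] z med/95 [75.9 89.5] [193. 195. 194.]
px [189 163] n 273 rect x,y,L,W,ang [394.0, 95.2, 99.2, 26.1, -43.8] z med/95 [70.5 73.2] [244. 231.  28.]
```

View pics/c2.png

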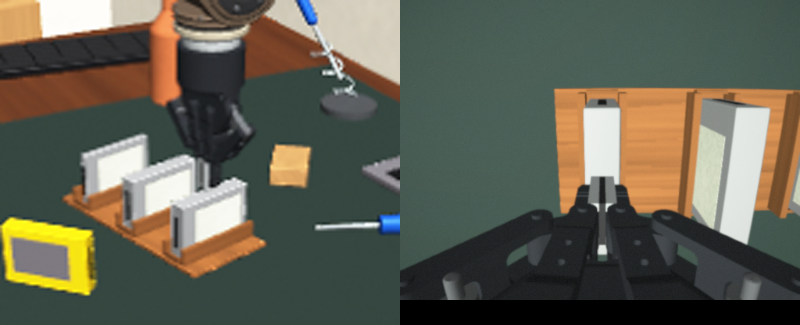

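```bash
python3 - <<'E'
from h import *
o=telemetry.get_obs()
w,dw=snapshot("wrist");s,d=snapshot("side")
P=cloud("wrist",dw,o)
for v in (185,200,215,225,240,260,280,300,320):
    print(v,[(u,np.round(P[v,u]*1000).astype(int).tolist(),int(w[v,u].mean())) for u in (240,248,256,264,272)])
a=cv2.resize(w[100:330,160:400],(480,460));b=cv2.resize(s[90:182,210:274],(320,460),interpolation=cv2.INTER_CUBIC)
cv2.imwrite("pics/c3.png",np.hstack([a,b])[:,:,::-1])
E
```

```text
185 [(240, [563, 70, 77], 238), (248, [562, 73, 77], 237), (256, [561, 77, 76], 236), (264, [561, 80, 75], 235), (272, [560, 84, 76], 233)]
200 [(240, [570, 71, 76], 237), (248, [569, 75, 77], 236), (256, [569, 78, 76], 235), (264, [568, 82, 77], 234), (272, [567, 86, 76], 233)]
215 [(240, [577, 73, 77], 236), (248, [577, 77, 76], 235), (256, [576, 80, 77], 233), (264, [575, 84, 77], 233), (272, [574, 88, 76], 233)]
225 [(240, [583, 74, 76], 235), (248, [578, 77, 85], 193), (256, [577, 81, 86], 181), (264, [576, 84, 86], 190), (272, [575, 88, 86], 190)]
240 [(240, [583, 75, 93], 40), (248, [578, 78, 103], 126), (256, [577, 81, 103], 35), (264, [577, 84, 101], 125), (272, [576, 87, 102], 123)]
260 [(240, [577, 75, 122], 64), (248, [578, 78, 119], 188), (256, [577, 81, 119], 57), (264, [577, 84, 119], 180), (272, [576, 86, 120], 153)]
280 [(240, [577, 76, 135], 36), (248, [577, 78, 133], 35), (256, [585, 83, 119], 76), (264, [580, 84, 126], 43), (272, [576, 86, 133], 34)]
300 [(240, [572, 76, 152], 35), (248, [581, 79, 139], 31), (256, [593, 85, 119], 74), (264, [587, 86, 128], 59), (272, [575, 85, 146], 45)]
320 [(240, [576, 77, 155], 27), (248, [594, 82, 130], 43), (256, [633, 94, 77], 228), (264, [633, 98, 75], 177), (272, [581, 86, 146], 51)]
```

View pics/c3.png

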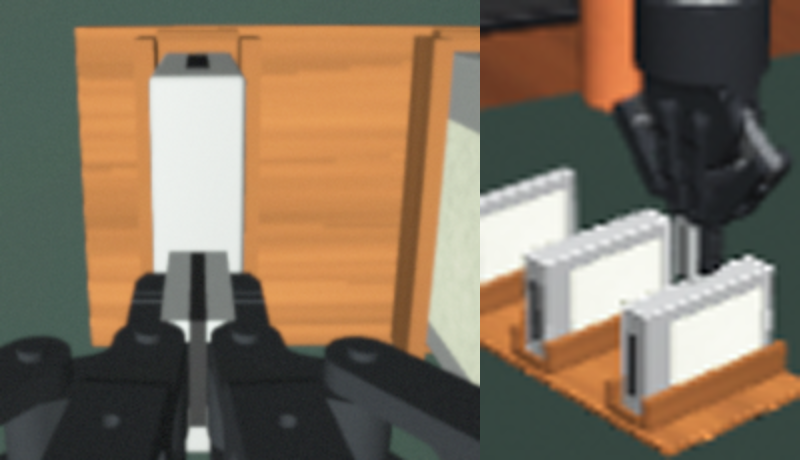

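The enlarged crop shows the shut fingertips at about z = 85 mm (row 226, next to the drive's top at 76 mm). They are about 43 mm above the reported TCP height. So the real tips end short of the stated TCP, and the fingers closed above the drive without touching it. I'll open, go lower by that amount in small steps, and pinch again.

```bash
python3 -m handwheel '[[[0,0,0],[0,0,0]],[[0,0,0],[0,0,0]],[[0,0,0],[0,0,0]],[[0,0,0],[0,0,0]],[[0,0,0],[0,0,0]],[[0,0,0],[0,0,0]],[[0,0,0],[0,0,0]],[[0,0,0],[0,0,0]]]' -1 && python3 -m handwheel '[[[0,0,-8],[0,0,0]],[[0,0,-16],[0,0,0]],[[0,0,-24],[0,0,0]],[[0,0,-24],[0,0,0]]]' - && python3 - <<'E'
from h import *
o=telemetry.get_obs()
w,dw=snapshot("wrist")
P=cloud("wrist",dw,o).reshape(-1,3);g=np.array(o["eef_pos"])
a=np.radians(103.8);D=P-g;y=D[:,0]*np.cos(a)+D[:,1]*np.sin(a);x=D[:,0]*np.sin(a)-D[:,1]*np.cos(a)
m=(abs(x)<.02)&(P[:,2]>.03)
for s in(1,-1):
    for lo in range(24,64,4):
        k=m&(s*y*1000>=lo)&(s*y*1000<lo+4)
        if k.sum()>3:print(s,lo,k.sum(),"zmin",(P[k,2].min()*1000).round())
E
```

```text
t: 3.93
eef_pos: [0.588, 0.0839, 0.0416]
orientation: [0.0, -0.119, 0.993, 0.0]
ft_force: [-0.3, 0.2, -0.0]
grip_width: 0.998
grip_force: 0.0
t: 4.27
eef_pos: [0.587, 0.0839, 0.0155]
orientation: [-0.001, -0.119, 0.993, 0.0]
ft_force: [-1.3, 0.2, 0.2]
grip_width: 0.998
grip_force: 0.0
1 24 1164 zmin 131.0
1 28 1091 zmin 127.0
1 32 848 zmin 125.0
1 36 742 zmin 118.0
1 40 2266 zmin 68.0
1 44 1188 zmin 72.0
1 48 858 zmin 71.0
1 52 1117 zmin 75.0
1 56 1119 zmin 78.0
1 60 2508 zmin 110.0
-1 24 1213 zmin 130.0
-1 28 1056 zmin 126.0
-1 32 759 zmin 125.0
-1 36 719 zmin 117.0
-1 40 2421 zmin 68.0
-1 44 1179 zmin 72.0
-1 48 816 zmin 72.0
-1 52 1149 zmin 74.0
-1 56 1616 zmin 88.0
-1 60 2385 zmin 110.0
```

```bash
python3 -m handwheel '[[[1,1,-8],[0,0,0]],[[1,1,-16],[0,0,0]],[[1,1,-16],[0,0,0]]]' - && python3 -m handwheel '[[[0,0,0],[0,0,0]],[[0,0,0],[0,0,0]],[[0,0,0],[0,0,0]],[[0,0,0],[0,0,0]],[[0,0,0],[0,0,0]],[[0,0,0],[0,0,0]],[[0,0,0],[0,0,0]],[[0,0,0],[0,0,0]]]' 1
```

```text
t: 4.57
eef_pos: [0.5883, 0.0849, -0.0]
orientation: [-0.001, -0.119, 0.993, 0.0]
ft_force: [-0.9, 1.0, -0.9]
grip_width: 0.996
grip_force: 0.0
t: 5.23
eef_pos: [0.5892, 0.0849, 0.002]
orientation: [0.0, -0.119, 0.993, 0.0]
ft_force: [-0.8, 0.4, 5.6]
grip_width: 0.248
grip_force: 59.2
```

The opening is 0.248, about 21 mm, so this one is thick. Release, rise, and move to the middle drive.

```bash
python3 -m handwheel '[[[0,0,0],[0,0,0]],[[0,0,0],[0,0,0]],[[0,0,0],[0,0,0]],[[0,0,0],[0,0,0]],[[0,0,0],[0,0,0]],[[0,0,0],[0,0,0]],[[0,0,0],[0,0,0]],[[0,0,25],[0,0,0]],[[0,0,50],[0,0,0]],[[-7,29,55],[0,0,0]],[[-15,58,55],[0,0,0]],[[-23,86,55],[0,0,0]],[[-23,86,55],[0,0,0]],[[-23,86,30],[0,0,0]],[[-23,86,10],[0,0,0]],[[-23,86,0],[0,0,0]],[[-23,86,0],[0,0,0]]]' -1 && python3 -m handwheel '[[[0,0,0],[0,0,0]],[[0,0,0],[0,0,0]],[[0,0,0],[0,0,0]],[[0,0,0],[0,0,0]],[[0,0,0],[0,0,0]],[[0,0,0],[0,0,0]],[[0,0,0],[0,0,0]],[[0,0,0],[0,0,0]]]' 1
```

```text
t: 6.65
eef_pos: [0.5649, 0.1705, -0.0004]
orientation: [-0.002, -0.119, 0.993, -0.0]
ft_force: [0.2, -0.6, -0.2]
grip_width: 1.001
grip_force: 0.0
t: 7.32
eef_pos: [0.5663, 0.1709, 0.0024]
orientation: [0.001, -0.119, 0.993, 0.0]
ft_force: [-0.6, -1.3, 6.7]
grip_width: 0.249
grip_force: 59.1
```

Also thick (0.249). Now the third drive.

```bash
python3 -m handwheel '[[[0,0,0],[0,0,0]],[[0,0,0],[0,0,0]],[[0,0,0],[0,0,0]],[[0,0,0],[0,0,0]],[[0,0,0],[0,0,0]],[[0,0,0],[0,0,0]],[[0,0,0],[0,0,0]],[[0,0,25],[0,0,0]],[[0,0,50],[0,0,0]],[[-7,29,55],[0,0,0]],[[-14,58,55],[0,0,0]],[[-21,88,55],[0,0,0]],[[-21,88,55],[0,0,0]],[[-21,88,30],[0,0,0]],[[-21,88,10],[0,0,0]],[[-21,88,0],[0,0,0]],[[-21,88,0],[0,0,0]]]' -1 && python3 -m handwheel '[[[0,0,0],[0,0,0]],[[0,0,0],[0,0,0]],[[0,0,0],[0,0,0]],[[0,0,0],[0,0,0]],[[0,0,0],[0,0,0]],[[0,0,0],[0,0,0]],[[0,0,0],[0,0,0]],[[0,0,0],[0,0,0]],[[0,0,0],[0,0,0]],[[0,0,0],[0,0,0]]]' 1
```

```text
t: 8.73
eef_pos: [0.5439, 0.2583, -0.0004]
orientation: [-0.002, -0.119, 0.993, -0.0]
ft_force: [0.4, 0.4, -0.6]
grip_width: 0.998
grip_force: 0.0
t: 9.57
eef_pos: [0.5453, 0.259, 0.0022]
orientation: [0.0, -0.119, 0.993, 0.0]
ft_force: [-0.8, -0.7, 5.7]
grip_width: 0.111
grip_force: 59.3
```

The opening is 0.111, about 9.5 mm, so this is the thin drive. Lift it and carry it high to above the dock.

```bash
python3 -m handwheel '[[[0,0,15],[0,0,0]],[[0,0,40],[0,0,0]],[[0,0,75],[0,0,0]],[[0,0,110],[0,0,0]],[[-2,-20,125],[0,0,0]],[[-4,-50,130],[0,0,0]],[[-7,-85,130],[0,0,0]],[[-9,-120,130],[0,0,-1]],[[-12,-155,130],[0,0,-1]],[[-15,-190,130],[0,0,-1]],[[-17,-225,130],[0,0,-2]],[[-20,-260,130],[0,0,-2]],[[-22,-295,130],[0,0,-2]],[[-25,-330,130],[0,0,-3]],[[-28,-365,130],[0,0,-3]],[[-30,-400,130],[0,0,-3]],[[-33,-435,130],[0,0,-4]],[[-35,-465,130],[0,0,-4]],[[-37,-485,130],[0,0,-4]],[[-37,-495,130],[0,0,-4]]]' - && python3 -m handwheel '[[[0,0,0],[0,0,0]],[[0,0,0],[0,0,0]]]' && python3 - <<'E'
from h import *
o=telemetry.get_obs();w,d=snapshot("wrist");np.save("pics/w4.npy",d)
P=cloud("wrist",d,o);print(o["eef_pos"],o["joints"])
cv2.imwrite("pics/w4.png",w[:,:,::-1])
comps(P,.028,.044,(.3,.75,-.45,.0),w,60)
print("drive");comps(P,.1,.235,(.44,.58,-.252,-.22),w,60)
E
```

```text
t: 11.23
eef_pos: [0.5073, -0.2384, 0.1313]
orientation: [-0.0, -0.084, 0.996, 0.0]
ft_force: [-0.6, 0.4, -1.5]
grip_width: 0.108
grip_force: 58.5
t: 11.4
eef_pos: [0.5077, -0.2356, 0.1313]
orientation: [-0.0, -0.084, 0.996, 0.0]
ft_force: [1.0, 0.3, -1.8]
grip_width: 0.107
grip_force: 58.5
[ 0.50774266 -0.23556307  0.13131712] [-5.52528974e-01  4.69487251e-01  1.78763437e+00  3.20530273e-04
  8.85456095e-01 -2.29246661e+00]
px [257 151] n 9539 rect x,y,L,W,ang [497.2, -237.8, 137.6, 76.8, 9.7] z med/95 [36.1 37.4] [50. 52. 52.]
px [ 57 184] n 9671 rect x,y,L,W,ang [547.9, -417.4, 162.0, 75.3, 3.8] z med/95 [36.5 37.8] [205. 196.  25.]
drive
px [260 249] n 9876 rect x,y,L,W,ang [494.6, -235.7, 72.2, 31.9, -5.9] z med/95 [205.6 225.4] [115. 119. 117.]
```

View pics/w4.png

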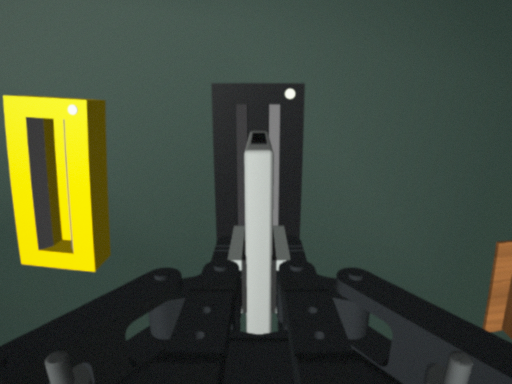

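The wrist view shows the drive held upright at (260,240), over the black dock at (257,150) and in line with its slot, the slot's near end at row 105. Now I'll measure the slot and drive precisely.

```bash
python3 - <<'E'
from h import *
o=telemetry.get_obs();P=cloud("wrist",np.load("pics/w4.npy"),o).reshape(-1,3)
P=P[~np.isnan(P[:,0])]*1000
def strips(Q,c,g,lab,step=8):
    u=np.array([np.cos(np.radians(g)),np.sin(np.radians(g))]);v=np.array([-u[1],u[0]])
    a=(Q[:,:2]-c)@u;b=(Q[:,:2]-c)@v
    R=[]
    for lo in np.arange(np.floor(a.min()),a.max(),step):
        k=(a>=lo)&(a<lo+step)
        if k.sum()>20:R.append((lo+step/2,*np.percentile(b[k],[1,99])))
    R=np.array(R);print(lab,"a range",a.min().round(1),a.max().round(1));print(np.round(R,1)[:, :].tolist())
    return a,b
c=np.array([507.7,-236.5])
m=(abs(P[:,0]-500)<90)&(abs(P[:,1]+237)<60)
Q=P[m]
strips(Q[(Q[:,2]>33)&(Q[:,2]<39)],c,10,"rim")
strips(Q[(Q[:,2]>4)&(Q[:,2]<13)&(abs(Q[:,1]+240)<25)],c,10,"floor")
D=Q[(Q[:,2]>150)&(Q[:,2]<240)&(abs(Q[:,1]+237)<20)]
print(np.histogram(D[:,2],bins=range(150,240,6)))
T=Q[(Q[:,2]>200)&(Q[:,2]<212)&(Q[:,0]<500)&(abs(Q[:,1]+238)<14)]
strips(T,c,10,"drivetop",4)
E=Q[(Q[:,2]>100)&(Q[:,2]<203)&(Q[:,0]<480)];print("near end z",np.percentile(E[:,2],[1,5,50,99]),np.median(E[:,:2],0)) 
E
```

```text
rim a range -79.3 58.3
[[-76.0, -35.5, 38.7], [-68.0, -36.1, 39.0], [-60.0, -36.2, 39.0], [-52.0, -36.3, 39.2], [-44.0, -36.5, 39.3], [-36.0, -36.1, 38.7], [-28.0, -36.2, 39.0], [-20.0, -36.6, 39.1], [-12.0, -36.1, 38.6], [-4.0, -36.5, 38.8], [4.0, -36.6, 39.0], [12.0, -36.3, 38.4], [20.0, -36.5, 38.6], [28.0, -36.8, 38.8], [36.0, -36.8, 38.2], [44.0, -36.6, 38.3], [52.0, -37.0, 38.8]]
floor a range -62.0 -32.2
[[-58.0, -8.1, 11.0], [-50.0, -8.1, 10.9], [-42.0, -8.2, 10.9], [-34.0, -8.2, 10.6]]
(array([  21,   26,   29,   31,  170,  342,  406,  462,  447, 5735,  493,
       1269,  863,  208]), array([150, 156, 162, 168, 174, 180, 186, 192, 198, 204, 210, 216, 222,
       228, 234]))
drivetop a range -49.5 -6.4
[[-48.0, -2.8, 7.0], [-44.0, -2.9, 7.0], [-40.0, -2.9, 6.7], [-36.0, -3.0, 6.7], [-32.0, -2.7, 6.7], [-28.0, -2.8, 6.7], [-24.0, -2.8, 6.7], [-20.0, -2.9, 6.8], [-16.0, -3.0, 6.8], [-12.0, -10.7, 13.1], [-8.0, -5.9, 9.9]]
near end z [141.31767441 145.1723533  182.68829096 201.54605024] [ 458.6266548  -243.14152559]
```

The drive is lined up with the slot: 0.6 mm off laterally, under 1 mm along it and about 0.3° in angle. Its bottom is at about 136.5 mm, so the floor is 128.5 mm down. Lower to just above the floor, then feel for it.

```bash
python3 -m handwheel '[[[0,-0.5,-20],[0,0,0]],[[0,-0.5,-45],[0,0,0]],[[0,-0.5,-70],[0,0,0]],[[0,-0.5,-90],[0,0,0]],[[0,-0.5,-105],[0,0,0]],[[0,-0.5,-114],[0,0,0]],[[0,-0.5,-120],[0,0,0]],[[0,-0.5,-124],[0,0,0]],[[0,-0.5,-126],[0,0,0]],[[0,-0.5,-126],[0,0,0]],[[0,-0.5,-126],[0,0,0]]]' && python3 -m handwheel '[[[0,0,-0.5],[0,0,0]],[[0,0,-1],[0,0,0]],[[0,0,-1],[0,0,0]]]' && python3 -m handwheel '[[[0,0,-0.5],[0,0,0]],[[0,0,-1],[0,0,0]],[[0,0,-1],[0,0,0]]]'
```

```text
t: 12.37
eef_pos: [0.5083, -0.2367, 0.0062]
orientation: [0.0, -0.085, 0.996, -0.0]
ft_force: [-0.1, -0.0, -0.9]
grip_width: 0.111
grip_force: 58.6
t: 12.62
eef_pos: [0.5081, -0.2367, 0.0049]
orientation: [0.0, -0.085, 0.996, -0.0]
ft_force: [0.4, 0.6, -1.3]
grip_width: 0.104
grip_force: 58.6
t: 12.87
eef_pos: [0.508, -0.2367, 0.0041]
orientation: [0.0, -0.085, 0.996, -0.0]
ft_force: [-2.2, 0.7, 4.1]
grip_width: 0.107
grip_force: 59.6
```

```bash
python3 -m handwheel '[[[0,0,-0.5],[0,0,0]],[[0,0,-0.5],[0,0,0]],[[0,0,-0.5],[0,0,0]]]'
```

```text
t: 13.12
eef_pos: [0.5081, -0.2367, 0.0041]
orientation: [0.0, -0.085, 0.996, -0.0]
ft_force: [-3.8, 0.5, 11.5]
grip_width: 0.109
grip_force: 60.6
```

```bash
python3 - <<'E'
from h import *
s,d=snapshot("side");P=cloud("side",d)
comps(P,.055,.083,(.44,.58,-.29,-.19),s,20)
E
```

```text
px [284 219] n 330 rect x,y,L,W,ang [507.0, -240.2, 97.2, 34.3, -7.5] z med/95 [70.1 81.1] [153. 155. 154.]
```

The force rises to 11.5 N with no further travel, so the drive is on the slot floor. Release it, rise, retreat and verify.

```bash
python3 -m handwheel '[[[0,0,0.5],[0,0,0]],[[0,0,0.5],[0,0,0]]]' && python3 -m handwheel '[[[0,0,0],[0,0,0]],[[0,0,0],[0,0,0]],[[0,0,0],[0,0,0]],[[0,0,0],[0,0,0]],[[0,0,0],[0,0,0]],[[0,0,0],[0,0,0]],[[0,0,0],[0,0,0]],[[0,0,0],[0,0,0]],[[0,0,15],[0,0,0]],[[0,0,40],[0,0,0]],[[0,0,80],[0,0,0]],[[0,0,120],[0,0,0]],[[0,0,160],[0,0,0]],[[0,40,170],[0,0,0]],[[0,80,170],[0,0,0]],[[0,110,170],[0,0,0]],[[0,120,170],[0,0,0]],[[0,120,170],[0,0,0]]]' -1 && python3 - <<'E'
from h import *
t,d=snapshot("top");s,ds=snapshot("side");
for n,p,q in(("top",t,d),("side",s,ds)):
    print(n);comps(cloud(n,q),.055,.085,(.42,.7,-.32,.32),p,20)
a=cv2.resize(s[80:300,150:380],(502,480));b=cv2.resize(t[120:240,280:354],(296,480))
cv2.imwrite("pics/f.png",np.hstack([a,b])[:,:,::-1])
E
```

```text
t: 13.33
eef_pos: [0.5081, -0.2367, 0.0041]
orientation: [0.0, -0.085, 0.996, -0.0]
ft_force: [-1.9, 0.5, 6.7]
grip_width: 0.109
grip_force: 60.0
t: 14.83
eef_pos: [0.5079, -0.1147, 0.1739]
orientation: [0.0, -0.086, 0.996, 0.0]
ft_force: [0.6, -0.1, -0.1]
grip_width: 1.001
grip_force: 0.0
top
px [201 159] n 309 rect x,y,L,W,ang [587.2, 85.7, 100.9, 22.3, 14.1] z med/95 [75.8 79.1] [243. 240. 239.]
px [171 167] n 341 rect x,y,L,W,ang [565.3, 170.4, 100.4, 23.3, 13.9] z med/95 [75.4 79.2] [239. 237. 236.]
px [321 197] n 55 rect x,y,L,W,ang [479.6, -240.3, 43.3, 10.2, 9.2] z med/95 [77.3 81.3] [221. 220. 220.]
px [207 217] n 33 rect x,y,L,W,ang [427.4, 72.1, 25.4, 12.4, -84.7] z med/95 [69.9 73.3] [254. 252. 111.]
side
px [233 140] n 301 rect x,y,L,W,ang [565.6, 167.6, 103.5, 27.1, 15.7] z med/95 [72.1 79.3] [197. 198. 196.]
px [253 150] n 320 rect x,y,L,W,ang [587.7, 82.4, 102.5, 26.7, 12.8] z med/95 [72.5 79. ] [199. 200. 198.]
px [204 165] n 39 rect x,y,L,W,ang [427.8, 64.0, 24.9, 15.7, 82.9] z med/95 [69.9 73.2] [235. 217.  22.]
px [289 216] n 429 rect x,y,L,W,ang [507.9, -238.7, 102.7, 12.6, 9.2] z med/95 [71.7 80.5] [200. 202. 200.]
```

View pics/f.png

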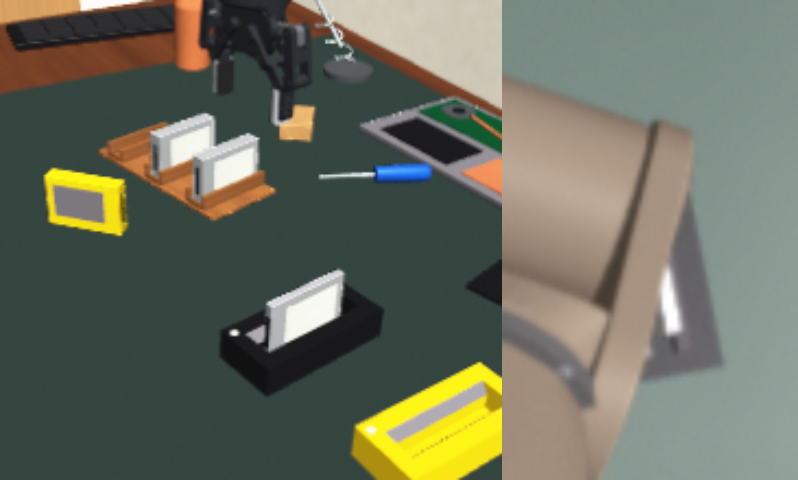

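The final view shows the thin drive upright in the black dock (side px ~(289,216)), its top at about 78 mm, so it is seated. Both thick drives still stand in the rack, and the gripper is clear.

```bash
python3 -c "
from cell import robot;print(robot.sign_off())"
```

```text
the job is handed in; nothing more can be done
None
```

I pinched all three drives (about 21, 21 and 9.5 mm), seated the 10 mm one upright on the floor of the black dock's slot, left both thick drives standing in the rack, and handed the job in at about 15 s.

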